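# Set a marked casting under the drill and lower the hold-down

### The arm

A 7-joint arm with a two-finger parallel gripper is mounted at the origin on the work surface. World frame = base frame: x ahead of the robot, y to its left, z up, the work surface at z = 0. Lengths are in m, angles in rad, forces in N, time in s.
With the tool pointing down it reaches from about 0.425 to 0.875 m from the base axis. Payload 8.4 kg.
Tool frame: the origin (TCP) lies midway between the tips of the shut fingers; the grasp point (between the pads) lies 19 mm behind it (pinch_z is the distance from the TCP to the grasp point, in m); z points along the fingers, y is the line along which they close (so a half turn about z gives the same grasp; the last joint's range is limited). The gripper opens to 85 mm and grips with 20 to 120 N. Pads are 22 mm wide; open, the fingers measure 114 mm over their backs; the gripper's body (76 mm by 85 mm) begins 54 mm behind the grasp point. The pads swing forward as they close: fully open they stand 13 mm farther back than shut.
Start: joints at [1.087, 0.333, 0.04, 1.465, -0.013, 1.343, -0.059], TCP at [0.244, -0.602, 0.231] pointing down, gripper open.
Joint ranges: [-2.58, 2.58], [-0.38, 2.09], [-1.3, 1.39], [0.25, 2.4], [-1.5, 4.64], [0.08, 2.09], [-2.65, 2.65]. Speed limits (rad/s): [2.22, 2.22, 2.79, 2.79, 3.14, 3.14, 3.14].

### API

Orientations are given as a unit quaternion [x, y, z, w].
In Python, from plant import * gives the robot as it stands.
- The arm moves only by the tool jog_arm, never from a script. Its argument "motion" is a list of rows, each an object of numbers: "x", "y", "z": the shift along the world's x, y, z normalised to -1 to 1, where 1 is 40 cm; "ax", "ay", "az": the turn, a rotation vector about the world's x, y, z normalised to -1 to 1, where 1 is 180 degrees; "gripper": the opening, from -1 (shut) to 1 (fully open). In form: [{"x": .., "y": .., "z": .., "ax": .., "ay": .., "az": .., "gripper": ..}, ...]. A call has 1 to 8 rows; each row shifts and turns the commanded pose from where the row before left it; what a row does not reach is not made up. A row lasts 1/8 s, in which the tool goes at most 62.5 mm and 10.7 degrees, less where a joint would pass 70% of its speed; a pose out of reach is approached as far as the arm can. A call with a number of a shift or a turn outside -1 to 1 is refused whole. A call with a gripper value outside its range is refused whole. The fingers move at their own pace and stop on an object; the grip force is fixed at half the most. Time passes only in rows, so rows that do not move let the fingers close. It gives the time, the measured TCP pose, the force, the opening and the grip force at its end, in the units of the state.
- sense(): the state, without advancing time (a new reading comes with each control period).
- get_image(name): name is "scene" or "top" or "wrist"; returns a dict with "frame" (480x640x3 uint8, red, green, blue), "depth" (480x640 float32, m along the optical axis (not along the pixel's ray), 0 where there is no reading), "fx", "fy", "cx", "cy" (pixels), "origin" and "attitude" of the camera in the world; the wrist camera has in their place "hand_eye" (4x4, takes a point from camera to tool coordinates, whose origin is the TCP and whose axes are the flange's). Camera axes: x right, y down, z forward; pixel columns grow to the right and rows downward; lengths in m; the calibration is good to about 2 mm. A picture is of the moment at which its call begins: read the wrist's pose just before it.
- close_job(): hands the job in; it is judged then, once.
Trained networks look in a picture, given as the dict that the camera call returned (one of the last four; its "shot" number tells which), for a name from the list of things; names that differ only in an ending like _2 or _b are one class to them, and where a whole thing is asked for, a point or a joint stands for the part that bears it (a point fixed in the world has none). Each returns a list of dicts, best first, with "conf" (0 to 1); they miss things now and then, are a little off and sometimes report something else, mostly with a low value. They report only what shows in the picture. A call takes as long as a camera call. They do not tell look-alikes from the thing itself.
- search_frame(picture, thing): "pixel" ([column, row] in pixels, amid what is visible of it).
- silhouettes(picture, thing): "region" (480x640 bool, what is visible of it) and "pixel" ([column, row] in pixels, amid what is visible of it).
- spot_point(picture, thing): "pixel" ([column, row] in pixels: a listed point, or the origin of a listed thing).
The state is a dict: "time": time; "joint_pos": joint angles; "qvel": joint speeds; "tau": joint torques, N m; "position": TCP position; "tool_rot": TCP orientation; "contact_force": force on the tool from outside, world axes, zero at the start; "wrist_torque": the same for the moment, N m; "grip_width": finger opening in m; "grip_force": force on a finger pad.
Only numpy, scipy, OpenCV 4.12 (cv2) and the standard library are available. Lean on these libraries where they do the work, as an engineer would, in place of code of your own. Each camera call takes 0.05 s, during which the arm holds its last target. There are 200 camera calls.

### The job

Slide the grey resin casting across the drill stand's plate, keeping it flat on the plate all the way, until the black centre of its yellow dot is straight below the tip of the drill bit. Then swing the red-gripped hold-down arm over so that its foot rests on the casting, with the dot still under the bit. Leave the collet nut and the two other castings where they are.

Things in the scene. Friction and masses are not known exactly. Their poses are not given: they have to be found in the camera images.
- stand: Fixed drill stand, origin on the table below the bit. Aluminium plate, top at 12 mm, x -230 to +110, y -220 to +180 mm. Column 60 mm across, 282 mm tall at y -170; a blue bar along y, 165 to 205 mm up, carries the upright black handpiece (48 mm across, 94 to 250 mm up; only the bit below). Hold-down hinge post at x -28, y +140, 57 mm tall.
- bit_tip (a point): Tip of the steel drill bit (4 mm thick), pointing straight down, 42 mm above the table (30 mm above the plate, 8 mm above the top of the casting). z up.
- casting: Loose grey resin casting, about 0.35 kg, lying on the plate: 160 mm long (x), 60 mm wide (nose, beyond x +44 mm, 44 mm wide; 12 mm high lugs at the sides, 78 mm over all), flat top 22 mm above the plate. Origin at the middle of its underside, x to the nose, z up. An upright rib for gripping stands on top at x -58 mm.
- casting_dot (a point): Centre of the yellow dot (12 mm across, with a black 2.6 mm centre) on the casting's top, at x +50, y +10, z +22 mm in the casting frame.
- casting_rib (a point): Grip point on the casting's rib, 22 mm above the casting's flat top and 12 mm below the rib's upper edge; the rib is 40 mm along the casting's x, 16 mm thick along its y, 34 mm tall above the flat top.
- holddown (a joint): Angle of the weighted hold-down arm (rad). 0: level, foot on the casting's top; 1.57: upright. It starts leaning back outwards (1.65 to 1.8, stop at 1.85) and stays there by hinge friction. Pushed well past upright towards the bit (below about 1.2) it sinks slowly by its own weight; with nothing below the foot it goes on to -0.12.
- holddown_hinge (a point): Hinge axis of the arm, along the stand's x, 46 mm above the table, at stand x -28, y +140 mm. Axes: x along the stand's x; the arm turns with the joint.
- holddown_grip (a point): Middle of the red grip sleeve (20 mm across, 48 mm long) on the arm, 82 mm from the hinge. The steel arm is 14 mm wide, 10 mm thick and reaches 142 mm from the hinge; at joint 0 it points to the stand's -y. Axes turn with the arm: -y runs from the hinge to the arm's end.
- foot: Brass foot with a rubber pad, 18 mm across, set below the arm (it gives by a few degrees) 135 mm from the hinge. Origin at the centre of the pad's face; with the arm level it lies at stand x -28, y +5 mm.
- collet_nut: Bystander: stepped brass collet nut, 26 mm across, 24 mm tall, standing on the plate. Origin at its underside.
- white_cast: Bystander: white slotted casting, 70 x 50 x 40 mm, on the table beside the stand. Origin at its underside.
- grey_cast: Bystander: small dark grey casting, 70 x 50 x 34 mm, on the table beside the stand. Origin at its underside.
Things that resemble listed ones, but are neither listed nor needed, are in the scene too. What is shaped like the casting but blue or orange is not meant.

How it is judged:
On the way, in this order (a step that is already met when the one before it is completed fails the run):
1. the dot is under the bit (within 4 mm, seen from above), the hold-down arm still open (horizontal distance between casting_dot and bit_tip below 0.004 m and value of joint holddown above 1 rad), for 0.2 s.
2. the hold-down's foot rests on the casting (value of joint holddown below 0.05 rad and contact force between foot and casting above 0.4 N), for 0.2 s.
At the end, for the whole second after the job is handed in: The centre of the yellow dot is within 4 mm of the bit tip's vertical axis; the hold-down arm is down (joint between -0.05 and 0.05 rad) with its foot pressing on the casting (over 0.4 N); the casting lies flat (tilt under 0.05 rad) and still (all of step 2 and horizontal distance between casting_dot and bit_tip below 0.004 m and value of joint holddown above -0.05 rad and angle between casting's own z axis and vertical below 0.05 rad and linear speed of casting below 0.01 m/s); the robot touches nothing.
It fails at once if the casting is lifted off the plate (its middle by over 12 mm) or tipped (over 0.2 rad) (z of casting in the frame of stand above 0.024 m or angle between casting's own z axis and vertical above 0.2 rad).
It fails at once if a bystander is moved by more than 20 mm (distance of any of collet_nut, white_cast, grey_cast from where it was at the start of the episode above 0.02 m).
It also fails if it takes over 50 s, if anything falls off the work surface, if the arm or the gripper's body presses on something with over 40 N, if the wrist force passes 120 N, or if a joint passes its speed limit or range.

## Working session

There is one attempt and no reset: what is moved stays moved. The work goes in short steps, Python scripts to look and compute and a tool call to move; the robot and the scene stay as the last step left them, time stands still between calls to the robot, and variables do not carry over. Pictures are saved under pics/ and viewed, at most 10 in all, crops included, and the job is handed in when it is done.

Besides the shell and the picture viewer there is one more tool, called after "Emit:" as name([rows], argument=value, ...), one row to a line, values as JSON. jog_arm: Moves the arm, as the interface text tells. Its arguments: {"type":"object","properties":{"motion":{"type":"array"}},"required":["motion"]}

```bash
mkdir -p pics
cat > h.py <<'E'
from plant import *
import numpy as np, cv2
from scipy.spatial.transform import Rotation as R
def Rm(a):
    a=np.array(a,float)
    return a if a.shape==(3,3) else R.from_quat(a).as_matrix()
def pose(im,s=None):
    if 'hand_eye' in im:
        H=np.array(im['hand_eye']); T=np.eye(4); T[:3,:3]=Rm(s['tool_rot']); T[:3,3]=s['position']
        M=T@H; return M[:3,:3],M[:3,3]
    return Rm(im['attitude']),np.array(im['origin'])
def p3(im,px,s=None,z=None):
    A,o=pose(im,s); u,v=px
    d=A@np.array([(u-im['cx'])/im['fx'],(v-im['cy'])/im['fy'],1])
    if z is None:
        D=im['depth'][int(round(v))-1:int(round(v))+2,int(round(u))-1:int(round(u))+2]; D=D[D>0]; k=np.median(D) if len(D) else np.nan
    else: k=(z-o[2])/d[2]
    return o+d*k
def proj(im,P,s=None):
    A,o=pose(im,s); c=A.T@(np.array(P)-o); return np.array([im['fx']*c[0]/c[2]+im['cx'],im['fy']*c[1]/c[2]+im['cy']])
def save(n,f): cv2.imwrite('pics/'+n,cv2.cvtColor(np.ascontiguousarray(f),cv2.COLOR_RGB2BGR))
E
python3 - <<'E'
from h import *
np.set_printoptions(precision=4,suppress=True)
for n in ['scene','top']:
    im=get_image(n); save(n+'0.png',im['frame']); print(n,im['origin'],im['attitude'],im['fx'])
    for t in ['casting','casting_dot','casting_rib','bit_tip','holddown_hinge','holddown_grip','foot','collet_nut','white_cast','grey_cast','stand']:
        for r in spot_point(im,t)[:4]: print(t,np.round(r['pixel']),round(r['conf'],2),p3(im,r['pixel']))
print(sense())
E
```

```text
scene [1.3532 0.1316 0.8428] [ 0.5956  0.6914 -0.3101 -0.2666] 583.2780962245135
casting [118. 304.] 0.7 [ 0.6579 -0.3652  0.0213]
casting [235. 195.] 0.63 [ 0.2855 -0.2347  0.0217]
casting [297. 290.] 0.56 [ 0.6749 -0.0122  0.1305]
casting_dot [302. 301.] 0.95 [ 0.6105 -0.0179  0.0343]
casting_dot [248. 184.] 0.77 [ 0.2381 -0.2151  0.0208]
casting_dot [ 94. 320.] 0.73 [ 0.7025 -0.3944  0.0225]
casting_dot [511. 312.] 0.22 [0.5824 0.3702 0.0382]
casting_rib [210. 187.] 0.86 [ 0.3015 -0.2874  0.0514]
casting_rib [136. 276.] 0.59 [ 0.6089 -0.3437  0.0533]
bit_tip [299. 321.] 0.84 [ 0.6494 -0.0157  0.0215]
holddown_hinge [375. 310.] 0.58 [0.6258 0.1208 0.0495]
holddown_grip [388. 283.] 0.96 [0.6384 0.1387 0.133 ]
foot [387. 262.] 0.55 [0.6365 0.1344 0.1819]
collet_nut [365. 364.] 0.75 [0.7307 0.114  0.0246]
white_cast [508. 315.] 0.85 [0.5813 0.3672 0.0279]
grey_cast [145. 239.] 0.72 [ 0.4639 -0.3876  0.0166]
stand [305. 336.] 0.56 [ 0.6755 -0.001   0.0141]
stand [303. 301.] 0.25 [ 0.6101 -0.0149  0.0342]
top [ 0.3876 -0.019   1.2251] [ 0.7166 -0.6963  0.0272 -0.0301] 502.81915310920084
[... 825 characters left out ...]
11  0.0278]
white_cast [169. 213.] 0.85 [0.5366 0.362  0.0204]
grey_cast [484. 255.] 0.96 [ 0.4579 -0.397   0.0178]
stand [330. 170.] 0.58 [ 0.6552 -0.0232  0.0145]
{'time': 1.2, 'joint_pos': array([ 1.0868,  0.3332,  0.0399,  1.4654, -0.0134,  1.3433, -0.0585]), 'qvel': array([ 0.0004, -0.0013, -0.    , -0.0002,  0.0001,  0.0005, -0.0008]), 'tau': array([  0.0001, -65.8323,   1.3629, -40.5824,   0.0166,   0.003 ,
         0.0001]), 'position': array([ 0.244 , -0.6025,  0.2313]), 'tool_rot': array([ 0.9816,  0.1912,  0.    , -0.    ]), 'contact_force': array([ 0.6351,  0.6589, -0.4953]), 'wrist_torque': array([-0.0347, -0.0016,  0.0038]), 'grip_force': 0.0, 'grip_width': 0.08539395998793207}
```

View pics/scene0.png

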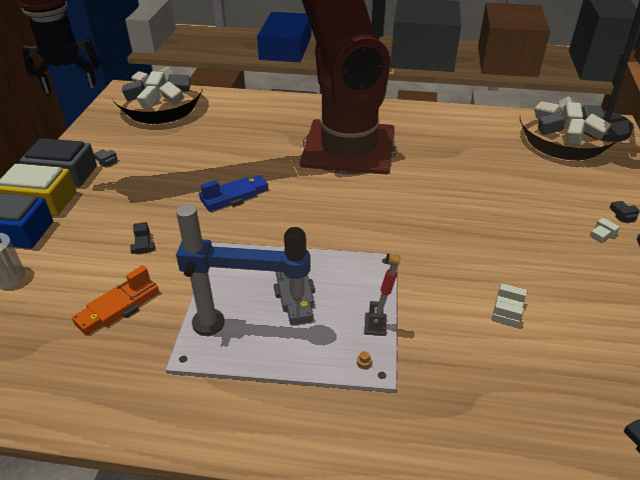

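View pics/top0.png

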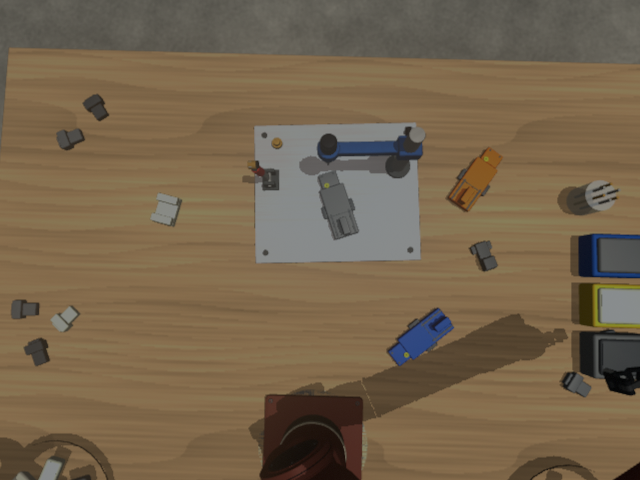

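The grey casting is at scene (295,290) and top (338,206), on the plate. The things it could be taken for are:
- **Orange copy:** scene (118,304), top (478,180).
- **Blue copy:** scene (235,193), top (420,338).
- **Loose dark small castings.**

I choose the grey one on the plate. Next I move over it for a close wrist view.

Emit:
jog_arm([
  {"x": 0.05,"y": 0.138,"z": 0.02,"az": -0.004},
  {"x": 0.05,"y": 0.138,"z": 0.02,"az": -0.004},
  {"x": 0.05,"y": 0.138,"z": 0.02,"az": -0.004},
  {"x": 0.05,"y": 0.138,"z": 0.02,"az": -0.004},
  {"x": 0.05,"y": 0.138,"z": 0.02,"az": -0.004},
  {"x": 0.05,"y": 0.138,"z": 0.02,"az": -0.004},
  {"x": 0.05,"y": 0.138,"z": 0.02,"az": -0.004},
  {"x": 0.05,"y": 0.138,"z": 0.02,"az": -0.004},
])

```text
schema error: expected keys x, y, z, ax, ay, az, gripper
```

Emit:
jog_arm([
  {"x": 0.05,"y": 0.138,"az": -0.004},
  {"x": 0.05,"y": 0.138,"az": -0.004},
  {"x": 0,"y": 0},
  {"x": 0,"y": 0},
])

```text
schema error: expected keys x, y, z, ax, ay, az, gripper
```

Run:
```python
from h import *
np.set_printoptions(precision=4,suppress=True)
s=sense(); print(s['time'],s['position'],R.from_quat(s['tool_rot']).as_matrix())
w=get_image('wrist'); save('w1.png',w['frame'])
for t in ['casting','casting_dot','casting_rib','bit_tip']:
    for r in spot_point(w,t)[:3]: print('w',t,np.round(r['pixel'],1),round(r['conf'],2),p3(w,r['pixel'],s))
for r in silhouettes(w,'casting')[:2]:
    m=r['region']; d=w['depth']; A,o=pose(w,s)
    v,u=np.nonzero(m&(d>0)); D=d[v,u]
    P=o+np.c_[(u-w['cx'])/w['fx']*D,(v-w['cy'])/w['fy']*D,D]@A.T
    for lo,hi in [(.028,.040),(.055,.085)]:
        q=P[(P[:,2]>lo)&(P[:,2]<hi)]
        if len(q)>30: print(r['conf'],len(q),np.median(q[:,2]),cv2.minAreaRect((q[:,:2]*1000).astype(np.float32)))
t=get_image('top'); f=t['frame']
g=cv2.cvtColor(f,cv2.COLOR_RGB2HSV); m=((g[...,1]<40)&(g[...,2]>120)).astype(np.uint8); m[:, :230]=0;m[:,440:]=0;m[290:]=0;m[:110]=0
c=max(cv2.findContours(m,0,2)[0],key=cv2.contourArea)
box=cv2.boxPoints(cv2.minAreaRect(c)); print([p3(t,b,z=.012) for b in box])
sc=get_image('scene'); save('s1.png',cv2.resize(sc['frame'][230:350,230:390],None,fx=5,fy=5,interpolation=cv2.INTER_CUBIC))
for k in ['casting_dot','bit_tip']:
    for r in spot_point(sc,k)[:3]: print('s',k,np.round(r['pixel'],1),round(r['conf'],2))
```

```text
1.2 [ 0.244  -0.6025  0.2313] [[ 0.9269  0.3753  0.    ]
 [ 0.3753 -0.9269  0.    ]
 [ 0.     -0.     -1.    ]]
w casting_rib [ 1.8 18.3] 0.74 [ 0.2988 -0.3017  0.0566]
0.66 472 0.034256134099901386 ((292.6016540527344, -299.96942138671875), (15.322248458862305, 41.16044998168945), 61.33572006225586)
0.66 336 0.05677297148691293 ((303.1347961425781, -302.8111267089844), (16.43343162536621, 17.696311950683594), 37.899444580078125)
[array([0.7622, 0.1716, 0.012 ]), array([ 0.782 , -0.2348,  0.012 ]), array([ 0.4427, -0.2463,  0.012 ]), array([0.4232, 0.1512, 0.012 ])]
s casting_dot [306.6 301.4] 0.85
s casting_dot [ 95.  313.3] 0.85
s casting_dot [376.7 312.7] 0.24
s bit_tip [299.6 323. ] 0.78
```

View pics/w1.png

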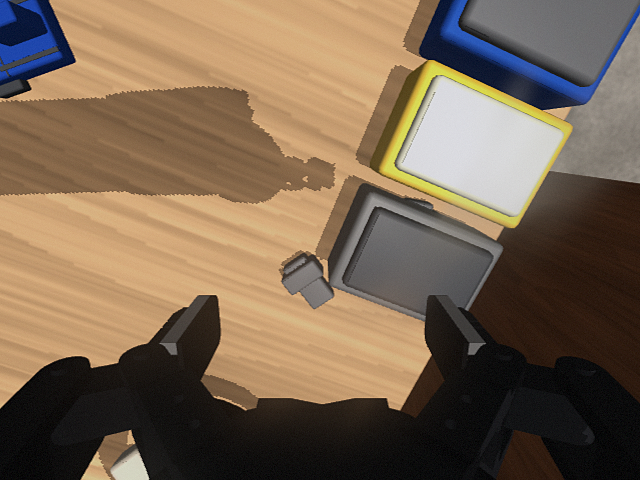

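View pics/s1.png

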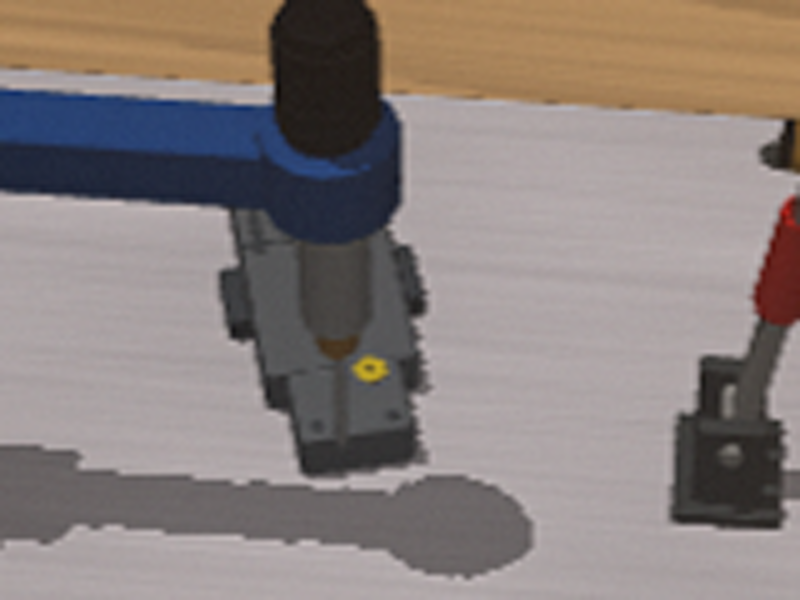

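All seven keys are needed in every row, so the move was refused. The wrist picture therefore shows only the crates. The scene crop shows the grey casting, with its dot at crop (370,368) and the bit tip at crop (342,442), which is full (298.4,318.4).

Emit:
jog_arm([
  {"x": 0.05,"y": 0.138,"z": 0.02,"ax": 0,"ay": 0,"az": -0.004,"gripper": 1},
  {"x": 0.05,"y": 0.138,"z": 0.02,"ax": 0,"ay": 0,"az": -0.004,"gripper": 1},
  {"x": 0.05,"y": 0.138,"z": 0.02,"ax": 0,"ay": 0,"az": -0.004,"gripper": 1},
  {"x": 0.05,"y": 0.138,"z": 0.02,"ax": 0,"ay": 0,"az": -0.004,"gripper": 1},
  {"x": 0.05,"y": 0.138,"z": 0.02,"ax": 0,"ay": 0,"az": -0.004,"gripper": 1},
  {"x": 0.05,"y": 0.138,"z": 0.02,"ax": 0,"ay": 0,"az": -0.004,"gripper": 1},
  {"x": 0.05,"y": 0.138,"z": 0.02,"ax": 0,"ay": 0,"az": -0.004,"gripper": 1},
  {"x": 0.05,"y": 0.138,"z": 0.02,"ax": 0,"ay": 0,"az": -0.004,"gripper": 1},
])

```text
time: 2.7
position: [0.4043, -0.159, 0.2959]
tool_rot: [0.99, 0.141, 0.0, 0.0]
contact_force: [0.8, -0.5, 0.2]
grip_width: 0.0854
grip_force: 0.0
```

Emit:
jog_arm([
  {"x": 0.05,"y": 0.138,"z": 0,"ax": 0,"ay": 0,"az": -0.004,"gripper": 1},
  {"x": 0.05,"y": 0.138,"z": 0,"ax": 0,"ay": 0,"az": -0.004,"gripper": 1},
  {"x": 0,"y": 0,"z": 0,"ax": 0,"ay": 0,"az": 0,"gripper": 1},
  {"x": 0,"y": 0,"z": 0,"ax": 0,"ay": 0,"az": 0,"gripper": 1},
])

```text
time: 3.2
position: [0.4438, -0.0509, 0.2953]
tool_rot: [0.992, 0.129, -0.0, 0.0]
contact_force: [0.2, -1.3, -0.2]
grip_width: 0.0853
grip_force: 0.0
```

```bash
cat > look.py <<'E'
from h import *
import sys
np.set_printoptions(precision=4,suppress=True)
s=sense(); print(s['time'],s['position'],R.from_quat(s['tool_rot']).as_matrix().ravel(),s['contact_force'],s['grip_width'],s['grip_force'])
w=get_image('wrist'); save(sys.argv[1],w['frame'])
for t in ['casting','casting_dot','casting_rib','bit_tip']:
    for r in spot_point(w,t)[:3]: print('w',t,np.round(r['pixel'],1),round(r['conf'],2),p3(w,r['pixel'],s))
for r in silhouettes(w,'casting')[:2]:
    m=r['region']; d=w['depth']; A,o=pose(w,s)
    v,u=np.nonzero(m&(d>0)); D=d[v,u]
    P=o+np.c_[(u-w['cx'])/w['fx']*D,(v-w['cy'])/w['fy']*D,D]@A.T
    for lo,hi in [(.029,.038),(.060,.08)]:
        q=P[(P[:,2]>lo)&(P[:,2]<hi)]
        if len(q)>30: print(r['conf'],len(q),np.median(q[:,2]),cv2.minAreaRect((q[:,:2]*1000).astype(np.float32)))
sc=get_image('scene')
def yel(im,c,z,s=None,rad=25):
    g=cv2.cvtColor(im['frame'],cv2.COLOR_RGB2HSV); m=(abs(g[...,0].astype(int)-28)<7)&(g[...,1]>140)&(g[...,2]>90)
    yy,xx=np.nonzero(m); k=np.hypot(xx-c[0],yy-c[1])<rad
    if k.sum()<3: return None
    px=np.array([(xx[k].min()+xx[k].max())/2,(yy[k].min()+yy[k].max())/2]); return px,k.sum(),p3(im,px,s,z)
ref=p3(sc,(298.4,318.4),z=.042); print('bit scene',ref)
for n,im,ss in [('sc',sc,None),('w',w,s)]:
    for r in spot_point(im,'casting_dot')[:2]: print(n,'net',r['pixel'],r['conf'],'yel',yel(im,r['pixel'],.034,ss))
E
python3 look.py w2.png
python3 -c "
from h import *
sc=get_image('scene');print(p3(sc,(375,310)))
for z in (.1,): print(p3(sc,(297.5,290),z=z))"
```

```text
3.2 [ 0.4438 -0.0509  0.2953] [ 0.9666  0.2563 -0.0001  0.2563 -0.9666 -0.0004 -0.0002  0.0004 -1.    ] [ 0.1815 -1.3127 -0.1992] 0.08527097122538545 0.0
w casting [420.5 355.6] 0.97 [ 0.2687 -0.239   0.0235]
w casting [632.4 104. ] 0.56 [ 0.6377 -0.3608  0.0235]
w casting_dot [330.   31.2] 0.79 [ 0.6172 -0.0141  0.0362]
w casting_dot [392.8 377.9] 0.67 [ 0.2245 -0.2131  0.0237]
w casting_rib [626.7 132.5] 0.87 [ 0.6006 -0.3426  0.057 ]
w casting_rib [349.6 141.3] 0.77 [ 0.5168 -0.0615  0.0695]
0.93 201 0.03348192437662245 ((601.8176879882812, -341.9677429199219), (14.593377113342285, 42.14759826660156), 75.17652130126953)
bit scene [ 0.6604 -0.0148  0.042 ]
sc net [303.2, 302.5] 0.79 yel (array([303.5, 303. ]), np.int64(22), array([ 0.6142, -0.0136,  0.034 ]))
sc net [92.4, 312.9] 0.73 yel (array([ 93.5, 316. ]), np.int64(21), array([ 0.7036, -0.3911,  0.034 ]))
w net [330.0, 31.2] 0.79 yel (array([331.,  33.]), np.int64(109), array([ 0.6164, -0.0155,  0.034 ]))
w net [392.8, 377.9] 0.67 yel (array([393., 381.]), np.int64(46), array([ 0.227 , -0.2105,  0.034 ]))
[0.62489575 0.12133334 0.04809875]
[ 0.64519409 -0.01761751  0.1       ]
```

View pics/w2.png

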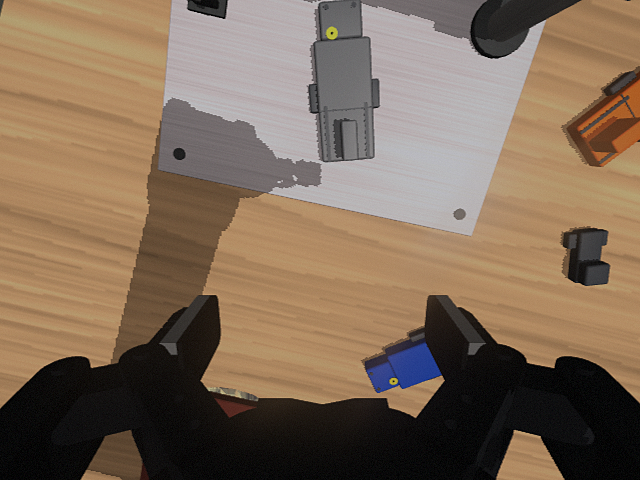

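w2 shows the grey casting with its dot at (331,33) and its rib at (345,138), clear of the blue copy (405,370) and the orange copy (610,115). Casting yaw is about 17° and the rib is at about (0.516,-0.057). I move to the grasp.

Emit:
jog_arm([
  {"x": 0.09,"y": -0.008,"z": 0,"ax": 0,"ay": 0,"az": 0.006,"gripper": 1},
  {"x": 0.09,"y": -0.008,"z": 0,"ax": 0,"ay": 0,"az": 0.006,"gripper": 1},
  {"x": 0,"y": 0,"z": -0.12,"ax": 0,"ay": 0,"az": 0,"gripper": 1},
  {"x": 0,"y": 0,"z": -0.12,"ax": 0,"ay": 0,"az": 0,"gripper": 1},
  {"x": 0,"y": 0,"z": -0.12,"ax": 0,"ay": 0,"az": 0,"gripper": 1},
  {"x": 0,"y": 0,"z": 0,"ax": 0,"ay": 0,"az": 0,"gripper": 1},
])

```text
time: 4.45
position: [0.5136, -0.0568, 0.1484]
tool_rot: [0.989, 0.148, -0.003, -0.001]
contact_force: [-0.9, 0.1, 0.4]
grip_width: 0.0853
grip_force: 0.0
```

```bash
python3 look.py w3.png
```

```text
4.45 [ 0.5136 -0.0568  0.1484] [ 0.9562  0.2926 -0.0064  0.2926 -0.9562  0.0013 -0.0058 -0.0032 -1.    ] [-0.8773  0.076   0.4423] 0.0852923229373155 0.0
w casting [327.5 150.8] 0.87 [ 0.5734 -0.0428  0.0353]
w casting_dot [306.6  74.8] 0.72 [ 0.6169 -0.0145  0.0357]
w casting_rib [328.3 236.3] 0.83 [ 0.5218 -0.059   0.0695]
0.89 16370 0.03524568325360211 ((572.39990234375, -42.08644485473633), (160.4501953125, 59.92938995361328), 19.385540008544922)
0.89 1376 0.06910507620980687 ((518.1478271484375, -61.22413635253906), (39.855560302734375, 16.02272605895996), 19.300283432006836)
bit scene [ 0.6604 -0.0148  0.042 ]
sc net [301.7, 302.6] 0.74 yel (array([303.5, 303. ]), np.int64(22), array([ 0.6142, -0.0136,  0.034 ]))
sc net [249.3, 180.8] 0.72 yel None
w net [306.6, 74.8] 0.72 yel (array([308.,  76.]), np.int64(250), array([ 0.6166, -0.0155,  0.034 ]))
```

View pics/w3.png

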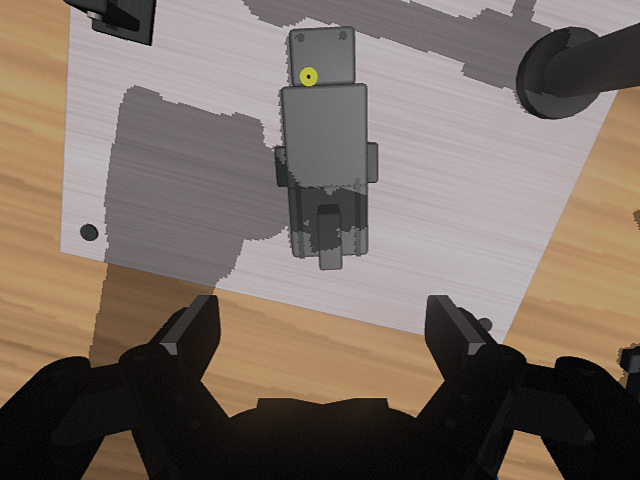

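w3 is the close check. The grey casting is fitted as 160 × 60 mm at yaw 19.3°, with dot (308,76) and rib centre (0.518,-0.061), so the choice is confirmed. I descend and grip.

Emit:
jog_arm([
  {"x": 0.011,"y": -0.011,"z": -0.02,"ax": 0,"ay": 0,"az": 0.013,"gripper": 1},
  {"x": 0,"y": 0,"z": -0.085,"ax": 0,"ay": 0,"az": 0,"gripper": 1},
  {"x": 0,"y": 0,"z": -0.085,"ax": 0,"ay": 0,"az": 0,"gripper": 1},
  {"x": 0,"y": 0,"z": -0.075,"ax": 0,"ay": 0,"az": 0,"gripper": 1},
  {"x": 0,"y": 0,"z": 0,"ax": 0,"ay": 0,"az": 0,"gripper": 1},
  {"x": 0,"y": 0,"z": 0,"ax": 0,"ay": 0,"az": 0,"gripper": 1},
])

```text
time: 5.65
position: [0.5212, -0.0613, 0.0466]
tool_rot: [0.986, 0.168, 0.001, 0.0]
contact_force: [0.9, -0.6, 1.7]
grip_width: 0.0851
grip_force: 0.0
```

Emit:
jog_arm([
  {"x": 0,"y": 0,"z": 0,"ax": 0,"ay": 0,"az": 0,"gripper": -1},
  {"x": 0,"y": 0,"z": 0,"ax": 0,"ay": 0,"az": 0,"gripper": -1},
  {"x": 0,"y": 0,"z": 0,"ax": 0,"ay": 0,"az": 0,"gripper": -1},
  {"x": 0,"y": 0,"z": 0,"ax": 0,"ay": 0,"az": 0,"gripper": -1},
  {"x": 0,"y": 0,"z": 0,"ax": 0,"ay": 0,"az": 0,"gripper": -1},
  {"x": 0,"y": 0,"z": 0,"ax": 0,"ay": 0,"az": 0,"gripper": -1},
  {"x": 0,"y": 0,"z": 0,"ax": 0,"ay": 0,"az": 0,"gripper": -1},
  {"x": 0,"y": 0,"z": 0,"ax": 0,"ay": 0,"az": 0,"gripper": -1},
])

```text
time: 6.65
position: [0.5206, -0.0612, 0.0457]
tool_rot: [0.986, 0.168, 0.0, 0.0]
contact_force: [-1.8, 0.1, 5.6]
grip_width: 0.015
grip_force: 60.0
```

```bash
python3 look.py w4.png
python3 - <<'E'
from h import *
for i in range(2):
    t=get_image('top'); 
    for k in ['casting_dot','holddown_hinge','bit_tip']:
        for r in spot_point(t,k)[:3]: print(k,r['pixel'],p3(t,r['pixel']))
sc=get_image('scene'); f=sc['frame']
# bit column: print a profile across bit, rows 305..322
g=cv2.cvtColor(f,cv2.COLOR_RGB2GRAY)
for r in range(298,328,2): print(r,g[r,288:312])
E
```

```text
6.65 [ 0.5206 -0.0612  0.0457] [ 0.9435  0.3312  0.0004  0.3312 -0.9435 -0.0001  0.0004  0.0002 -1.    ] [-1.7565  0.1306  5.5635] 0.015012266975490723 59.9696409702301
w casting [321.5 167.8] 0.96 [ 0.5754 -0.0423  0.0351]
w casting_dot [296.9  45.4] 0.72 [ 0.6173 -0.0173  0.036 ]
w casting_rib [322.4 317.4] 0.88 [ 0.5244 -0.0606  0.0693]
0.98 36023 0.03522870870928388 ((570.9506225585938, -44.145633697509766), (139.15158081054688, 60.4325065612793), 19.687355041503906)
0.98 3754 0.06903392572231876 ((520.8955688476562, -68.89596557617188), (40.68636703491211, 28.790937423706055), 19.96548843383789)
bit scene [ 0.6604 -0.0148  0.042 ]
sc net [301.5, 301.3] 0.89 yel (array([303. , 303.5]), np.int64(24), array([ 0.6156, -0.0143,  0.034 ]))
sc net [96.3, 317.7] 0.85 yel (array([ 93.5, 316. ]), np.int64(22), array([ 0.7036, -0.3911,  0.034 ]))
w net [296.9, 45.4] 0.72 yel (array([295.5,  46.5]), np.int64(755), array([ 0.6171, -0.0166,  0.034 ]))
casting_dot [407.1, 356.3] [ 0.29979393 -0.11886833  0.6174531 ]
casting_dot [487.1, 159.1] [ 0.69091264 -0.40336511  0.02301259]
casting_dot [
[... 1168 characters left out ...]
8 95 95 98 90 73 70 86 90 78]
314 [62 95 99 93 77 80 90 98 91 76 78 87 97 96 96 97 95 96 93 83 92 98 92 80]
316 [ 57  86  96  97  86  86  99 100  87  71  78  87  96  93  90  83  75  72
  66  61  58  55  53  55]
318 [88 60 84 85 71 61 62 56 52 64 74 63 53 54 57 55 56 56 55 56 56 56 56 51]
320 [152  46  52  54  56  57  56  55  55  54  57  55  56  54  56  56  56  54
  55  54  53  56  52  51]
322 [168  90  53  54  56  55  57  54  56  54  52  53  52  54  53  52  55  55
  57  58  62  73  74  93]
324 [190 155  52  50  53  57  60  59  74  78  81 103 119 126 124 122 122 157
 200 198 171 152 198 195]
326 [185 188 191 167 115 157 198 194 197 196 193 192 196 193 191 190 190 190
 189 187 187 187 159 143]
```

Run:
```python
from h import *
w=get_image('wrist');print(np.round(w['hand_eye'],3)); sc=get_image('scene')
b=p3(sc,(297.8,318.7),z=.042);print('bit',b,'target dot px',proj(sc,[b[0],b[1],.034]), 'now',p3(sc,(303.2,303.8),z=.034))
```

```text
[[ 0.    -0.961 -0.276  0.07 ]
 [ 1.     0.     0.001  0.   ]
 [-0.001 -0.276  0.961 -0.144]
 [ 0.     0.     0.     1.   ]]
bit [ 0.66126803 -0.01578237  0.042     ] target dot px [297.91978359 321.61775618] now [ 0.61629138 -0.01380836  0.034     ]
```

Emit:
jog_arm([
  {"x": 0.012,"y": 0.01,"z": 0,"ax": 0,"ay": 0,"az": -0.013,"gripper": -1},
  {"x": 0.012,"y": 0.01,"z": 0,"ax": 0,"ay": 0,"az": -0.013,"gripper": -1},
  {"x": 0.012,"y": 0.01,"z": 0,"ax": 0,"ay": 0,"az": -0.013,"gripper": -1},
  {"x": 0.012,"y": 0.01,"z": 0,"ax": 0,"ay": 0,"az": -0.013,"gripper": -1},
  {"x": 0,"y": 0,"z": 0,"ax": 0,"ay": 0,"az": 0,"gripper": -1},
])

```text
time: 8.28
position: [0.5397, -0.0454, 0.0457]
tool_rot: [0.996, 0.087, -0.0, 0.0]
contact_force: [-2.2, -0.1, 7.2]
grip_width: 0.0148
grip_force: 60.2
```

Emit:
jog_arm([
  {"x": 0.01,"y": 0.008,"z": 0,"ax": 0,"ay": 0,"az": -0.013,"gripper": -1},
  {"x": 0.01,"y": 0.008,"z": 0,"ax": 0,"ay": 0,"az": -0.013,"gripper": -1},
  {"x": 0.01,"y": 0.008,"z": 0,"ax": 0,"ay": 0,"az": -0.013,"gripper": -1},
  {"x": 0,"y": 0,"z": 0,"ax": 0,"ay": 0,"az": 0,"gripper": -1},
  {"x": 0,"y": 0,"z": 0,"ax": 0,"ay": 0,"az": 0,"gripper": -1},
])

```text
time: 8.9
position: [0.5515, -0.0357, 0.0457]
tool_rot: [1.0, 0.026, -0.0, 0.0]
contact_force: [-2.4, 0.4, 7.6]
grip_width: 0.0146
grip_force: 60.3
```

```bash
python3 look.py w5.png
python3 - <<'E'
from h import *
sc=get_image('scene'); a=cv2.resize(sc['frame'][285:335,270:330],(720,600),interpolation=cv2.INTER_CUBIC)
w=get_image('wrist'); save('w5c.png',np.hstack([cv2.resize(a,(400,334)),cv2.resize(w['frame'][0:167,220:420],(400,334),interpolation=cv2.INTER_CUBIC)]))
E
```

```text
8.9 [ 0.5515 -0.0357  0.0457] [ 0.9987  0.0514 -0.0002  0.0514 -0.9987 -0.0002 -0.0002  0.0002 -1.    ] [-2.4001  0.412   7.5797] 0.014644895745308 60.25601506233215
w casting [322.6 167.8] 0.75 [ 0.6096 -0.0335  0.0351]
w casting_dot [294.8  46.9] 0.69 [ 0.6562 -0.02    0.0362]
w casting_dot [289.9  19.7] 0.31 [ 0.666  -0.0177  0.035 ]
w casting_rib [323.4 317.1] 0.84 [ 0.5556 -0.0366  0.0691]
w bit_tip [289.4  18.6] 0.81 [ 0.6628 -0.0187  0.0473]
0.77 35905 0.0352279061034986 ((604.9241943359375, -33.509361267089844), (139.84010314941406, 60.47535705566406), 3.0529274940490723)
0.77 3766 0.0690646379647282 ((597.3160400390625, -38.017860412597656), (135.28521728515625, 29.96584129333496), 5.934273719787598)
bit scene [ 0.6604 -0.0148  0.042 ]
sc net [96.1, 317.6] 0.95 yel (array([ 93.5, 316. ]), np.int64(22), array([ 0.7036, -0.3911,  0.034 ]))
sc net [294.8, 318.7] 0.68 yel (array([297.5, 319. ]), np.int64(14), array([ 0.6552, -0.0177,  0.034 ]))
w net [294.8, 46.9] 0.69 yel (array([296.5,  46.5]), np.int64(713), array([ 0.6569, -0.0205,  0.034 ]))
w net [289.9, 19.7] 0.31 yel (array([294.5,  37. ]), np.int64(269), array([ 0.6602, -0.0196,  0.034 ]))
```

View pics/w5c.png

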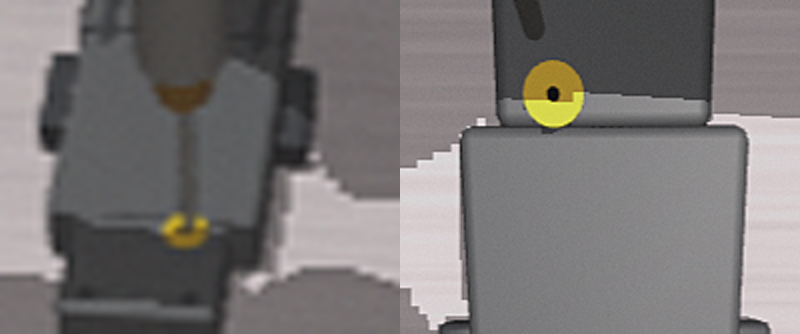

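The left half (scene) shows the bit's tip meeting the dot at about (298,319). The right half (wrist) shows the dot's black centre at (296.5,46.5) and the bit tip at (288.5,19).

Run:
```python
from h import *
s=sense();w=get_image('wrist');sc=get_image('scene')
for v in (18,19,20):
  b=p3(w,(288.8,v),s,.042);d=p3(w,(296.5,46.5),s,.034);print('wrist bit',b,'need',b-d)
for p in ((297.8,318.7),(297.6,319)): print('sc bit',p3(sc,p,z=.042))
for p in ((297.5,319),(297.5,318.5)): print('sc dot',p3(sc,p,z=.034))
```

```text
wrist bit [ 0.66444191 -0.01798016  0.042     ] need [0.00761142 0.00255843 0.008     ]
wrist bit [ 0.6641124  -0.01798847  0.042     ] need [0.00728191 0.00255012 0.008     ]
wrist bit [ 0.66378243 -0.01799679  0.042     ] need [0.00695194 0.0025418  0.008     ]
sc bit [ 0.66126803 -0.01578237  0.042     ]
sc bit [ 0.66203184 -0.01601328  0.042     ]
sc dot [ 0.65515443 -0.01766908  0.034     ]
sc dot [ 0.65395877 -0.01788575  0.034     ]
```

Emit:
jog_arm([
  {"x": 0.009,"y": 0.003,"z": 0,"ax": 0,"ay": 0,"az": 0,"gripper": -1},
  {"x": 0.009,"y": 0.003,"z": 0,"ax": 0,"ay": 0,"az": 0,"gripper": -1},
  {"x": 0,"y": 0,"z": 0,"ax": 0,"ay": 0,"az": 0,"gripper": -1},
  {"x": 0,"y": 0,"z": 0,"ax": 0,"ay": 0,"az": 0,"gripper": -1},
])

```text
time: 10.05
position: [0.5586, -0.0337, 0.0457]
tool_rot: [1.0, 0.026, -0.0, 0.0]
contact_force: [-3.9, -1.2, 7.4]
grip_width: 0.0146
grip_force: 60.4
```

```bash
python3 look.py w6.png
python3 - <<'E'
from h import *
sc=get_image('scene'); a=cv2.resize(sc['frame'][285:335,270:330],(720,600),interpolation=cv2.INTER_CUBIC)
w=get_image('wrist'); save('w6c.png',np.hstack([cv2.resize(a,(400,334)),cv2.resize(w['frame'][0:84,240:340],(400,334),interpolation=cv2.INTER_CUBIC)]))
E
```

```text
10.05 [ 0.5586 -0.0337  0.0457] [ 0.9987  0.0512 -0.0005  0.0512 -0.9987 -0.0006 -0.0005  0.0006 -1.    ] [-3.8754 -1.1523  7.3725] 0.014562079537710439 60.359230041503906
w casting [319.7 166.1] 0.92 [ 0.6173 -0.0302  0.0352]
w casting_dot [298.5  46.6] 0.91 [ 0.6635 -0.0195  0.036 ]
w casting_rib [321.4 319.9] 0.78 [ 0.5612 -0.0339  0.0686]
w bit_tip [291.   40.6] 0.83 [ 0.6622 -0.0177  0.0496]
w bit_tip [298.1  45.7] 0.38 [ 0.6638 -0.0193  0.0361]
0.93 35492 0.03523663342269204 ((612.16796875, -31.444271087646484), (138.59010314941406, 60.390377044677734), 3.2565758228302)
0.93 3779 0.06904531779636713 ((597.7304077148438, -22.546005249023438), (127.57536315917969, 40.020164489746094), 19.915172576904297)
bit scene [ 0.6604 -0.0148  0.042 ]
sc net [298.1, 321.8] 0.9 yel (array([297.5, 322. ]), np.int64(22), array([ 0.6623, -0.0164,  0.034 ]))
sc net [250.1, 183.0] 0.73 yel (array([251. , 179.5]), np.int64(8), array([ 0.2353, -0.2072,  0.034 ]))
w net [298.5, 46.6] 0.91 yel (array([295.5,  46.5]), np.int64(630), array([ 0.6639, -0.0181,  0.034 ]))
```

View pics/w6c.png

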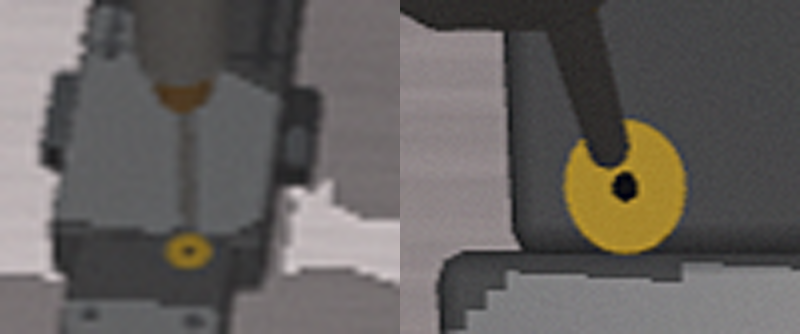

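Both views agree within about 1 mm: in w6c the dot's black centre is at wrist (296.2,46.5) and the bit tip at (292.5,39.5). I nudge y by 0.8 mm and release.

Emit:
jog_arm([
  {"x": 0,"y": 0.002,"z": 0,"ax": 0,"ay": 0,"az": 0,"gripper": -1},
  {"x": 0,"y": 0,"z": 0,"ax": 0,"ay": 0,"az": 0,"gripper": -1},
  {"x": 0,"y": 0,"z": 0,"ax": 0,"ay": 0,"az": 0,"gripper": 1},
  {"x": 0,"y": 0,"z": 0,"ax": 0,"ay": 0,"az": 0,"gripper": 1},
  {"x": 0,"y": 0,"z": 0,"ax": 0,"ay": 0,"az": 0,"gripper": 1},
  {"x": 0,"y": 0,"z": 0,"ax": 0,"ay": 0,"az": 0,"gripper": 1},
  {"x": 0,"y": 0,"z": 0,"ax": 0,"ay": 0,"az": 0,"gripper": 1},
  {"x": 0,"y": 0,"z": 0,"ax": 0,"ay": 0,"az": 0,"gripper": 1},
])

```text
time: 11.6
position: [0.5588, -0.0324, 0.0453]
tool_rot: [1.0, 0.026, 0.0, -0.0]
contact_force: [-0.7, -0.6, -0.2]
grip_width: 0.0855
grip_force: 0.0
```

```bash
python3 look.py w7.png | grep -v casting
python3 - <<'E'
from h import *
s=sense();w=get_image('wrist')
for k in ('bit_tip','casting_dot'):
  r=spot_point(w,k)[0]; print(k,r['pixel'],p3(w,r['pixel'],s,.042 if k[0]=='b' else .034))
E
```

```text
11.6 [ 0.5588 -0.0324  0.0453] [ 0.9987  0.0518 -0.      0.0518 -0.9987  0.0001  0.     -0.0001 -1.    ] [-0.7416 -0.5508 -0.1749] 0.08553533840548594 0.0
w bit_tip [298.3  42.1] 0.61 [ 0.6651 -0.018   0.0363]
0.89 38791 0.03523363154774373 ((607.5405883789062, -31.554134368896484), (147.59033203125, 60.38664245605469), 3.2146146297454834)
0.89 3926 0.06901694915114354 ((556.486572265625, -34.375770568847656), (40.77018737792969, 16.044231414794922), 3.2126247882843018)
bit scene [ 0.6604 -0.0148  0.042 ]
sc net [94.9, 315.5] 0.89 yel (array([ 93.5, 316. ]), np.int64(22), array([ 0.7036, -0.3911,  0.034 ]))
sc net [297.0, 320.7] 0.85 yel (array([297.5, 322. ]), np.int64(23), array([ 0.6623, -0.0164,  0.034 ]))
w net [297.9, 46.5] 0.79 yel (array([299.,  47.]), np.int64(595), array([ 0.6639, -0.0182,  0.034 ]))
bit_tip [297.0, 41.4] [ 0.66399789 -0.01799584  0.042     ]
casting_dot [299.8, 45.4] [ 0.66452952 -0.01855022  0.034     ]
```

Emit:
jog_arm([
  {"x": 0,"y": 0,"z": 0.05,"ax": 0,"ay": 0,"az": 0,"gripper": 1},
  {"x": 0,"y": 0,"z": 0.12,"ax": 0,"ay": 0,"az": 0,"gripper": 1},
  {"x": 0,"y": 0,"z": 0.12,"ax": 0,"ay": 0,"az": 0,"gripper": 1},
  {"x": 0,"y": 0,"z": 0.12,"ax": 0,"ay": 0,"az": 0,"gripper": 1},
  {"x": 0,"y": 0,"z": 0.12,"ax": 0,"ay": 0,"az": 0,"gripper": -1},
  {"x": 0.03,"y": 0.12,"z": 0.02,"ax": 0,"ay": 0,"az": 0,"gripper": -1},
  {"x": 0.03,"y": 0.12,"z": 0,"ax": 0,"ay": 0,"az": 0,"gripper": -1},
  {"x": 0.03,"y": 0.12,"z": 0,"ax": 0,"ay": 0,"az": 0,"gripper": -1},
])

```text
time: 13.2
position: [0.595, 0.1129, 0.2674]
tool_rot: [1.0, 0.026, 0.001, -0.0]
contact_force: [-0.0, -0.4, -0.3]
grip_width: 0.0121
grip_force: 0.0
```

Emit:
jog_arm([
  {"x": 0.03,"y": 0.12,"z": 0,"ax": 0,"ay": 0,"az": 0,"gripper": -1},
  {"x": 0.03,"y": 0.12,"z": 0,"ax": 0,"ay": 0,"az": 0,"gripper": -1},
  {"x": 0.02,"y": 0.03,"z": 0,"ax": 0,"ay": 0,"az": 0,"gripper": -1},
  {"x": 0,"y": 0,"z": 0,"ax": 0,"ay": 0,"az": 0,"gripper": -1},
])

```text
time: 13.7
position: [0.6268, 0.22, 0.2659]
tool_rot: [1.0, 0.026, 0.0, -0.0]
contact_force: [0.6, -0.2, 0.2]
grip_width: 0.0003
grip_force: 0.0
```

Run:
```python
from h import *
s=sense();print(s['time'],s['position'],s['grip_width'])
sc=get_image('scene');t=get_image('top')
print('dot yel net',[ (r['pixel'],r['conf']) for r in spot_point(sc,'casting_dot')[:3]])
for n,im in (('s',sc),('t',t)):
  for k in ('holddown_grip','holddown_hinge','foot'):
    for r in spot_point(im,k)[:1]: print(n,k,r['pixel'],r['conf'],p3(im,r['pixel']))
  for r in silhouettes(im,'holddown')[:1]:
    v,u=np.nonzero(r['region']&(im['depth']>0));D=im['depth'][v,u];A,o=pose(im)
    P=o+np.c_[(u-im['cx'])/im['fx']*D,(v-im['cy'])/im['fy']*D,D]@A.T
    P=P[P[:,2]>.07]
    for a in np.arange(.07,.2,.02):
      q=P[(P[:,2]>a)&(P[:,2]<=a+.02)]
      if len(q): print(round(a,2),len(q),np.median(q,0),q.min(0)[:2],q.max(0)[:2])
save('s8.png',cv2.resize(sc['frame'][200:360,250:450],(800,600),interpolation=cv2.INTER_CUBIC)[:, :])
```

```text
13.7 [0.62682687 0.21998844 0.26592427] 0.00030716644036460377
dot yel net [([250.0, 181.7], 0.85), ([298.0, 321.4], 0.72), ([94.7, 314.3], 0.71)]
s holddown_grip [384.8, 280.8] 0.97 [0.63522534 0.13367644 0.13543375]
s holddown_hinge [376.0, 310.3] 0.73 [0.62776173 0.12322914 0.0507191 ]
s foot [387.4, 258.8] 0.41 [0.63408769 0.13428564 0.18584977]
0.07 46 [0.63534186 0.13244411 0.07997614] [0.62425676 0.12702442] [0.63914431 0.13916677]
0.09 54 [0.63562497 0.13505234 0.09929888] [0.62779598 0.1285398 ] [0.63952119 0.14477004]
0.11 98 [0.63649339 0.13776012 0.1199955 ] [0.62986724 0.12822942] [0.64018593 0.14974839]
0.13 102 [0.63598323 0.14124459 0.14055227] [0.62527736 0.13184908] [0.64047022 0.15313367]
0.15 86 [0.63441738 0.14359635 0.15810663] [0.62048989 0.13421342] [0.63999437 0.15156356]
0.17 137 [0.63420313 0.14364177 0.18478999] [0.62196731 0.13169723] [0.63921667 0.15396741]
0.19 7 [0.63008555 0.13629274 0.19029804] [0.62775951 0.13449109] [0.63687737 0.14627826]
t holddown_grip [255.8, 172.7] 0.58 [0.61907775 0.14122646 0.12961781]
t holddown_hinge [269.4, 174.7] 0.62 [0.6314444  0.12012572 0.05270144]
t foot [258.7, 164.4] 0.55 [0.66445662 0.15196166 0.01326544]
0.07 20 [0.62420213 0.12737598 0.07757027] [0.61978412 0.12561943] [0.63336051 0.13469525]
0.09 9 [0.6213068  0.12963538 0.10547752] [0.61866646 0.12613966] [0.62936591 0.13931305]
0.11 28 [0.62180368 0.13055236 0.12239586] [0.61734255 0.12742865] [0.63470397 0.1431646 ]
0.13 33 [0.62110423 0.134493   0.1438568 ] [0.61705324 0.12957843] [0.63085209 0.14953662]
0.15 16 [0.62038759 0.13936397 0.1522422 ] [0.61814791 0.13346989] [0.62471199 0.14726122]
0.17 80 [0.62512864 0.14076277 0.18540843] [0.61752953 0.12992782] [0.6346754  0.15260364]
0.19 8 [0.62858932 0.13579867 0.19132757] [0.62421906 0.13275164] [0.63079998 0.14324021]
```

View pics/s8.png

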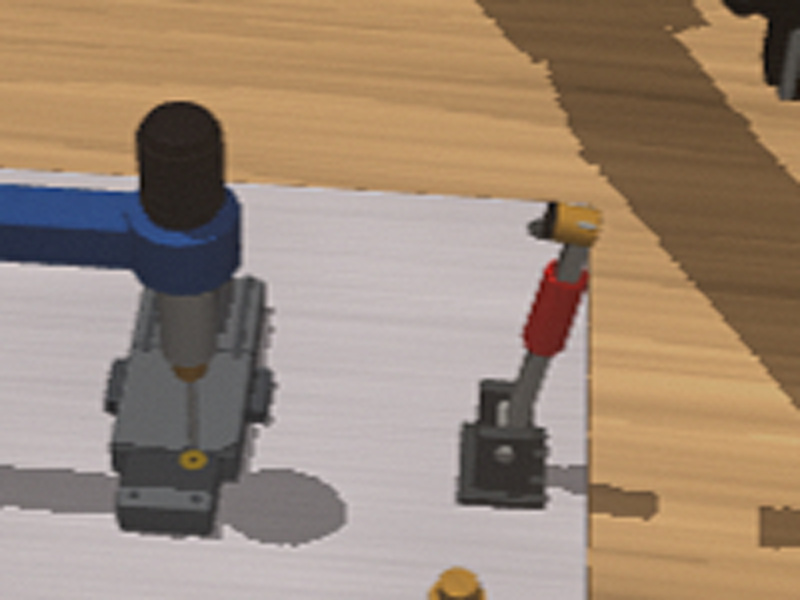

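s8 shows the dot at the foot of the bit (crop (193,458)). The hold-down leans out with its foot at crop (565,222). I go down behind it and push.

Emit:
jog_arm([
  {"x": 0.003,"y": 0,"z": -0.1,"ax": 0,"ay": 0,"az": 0,"gripper": -1},
  {"x": 0,"y": 0,"z": -0.1,"ax": 0,"ay": 0,"az": 0,"gripper": -1},
  {"x": 0,"y": 0,"z": -0.1,"ax": 0,"ay": 0,"az": 0,"gripper": -1},
  {"x": 0,"y": 0,"z": -0.015,"ax": 0,"ay": 0,"az": 0,"gripper": -1},
  {"x": 0,"y": -0.03,"z": 0,"ax": 0,"ay": 0,"az": 0,"gripper": -1},
  {"x": 0,"y": -0.03,"z": 0,"ax": 0,"ay": 0,"az": 0,"gripper": -1},
  {"x": 0,"y": -0.03,"z": 0,"ax": 0,"ay": 0,"az": 0,"gripper": -1},
])

```text
time: 15.12
position: [0.6288, 0.1823, 0.1408]
tool_rot: [1.0, 0.025, 0.001, -0.0]
contact_force: [1.0, -1.0, -0.4]
grip_width: -0.0001
grip_force: 0.0
```

Emit:
jog_arm([
  {"x": 0,"y": -0.02,"z": 0,"ax": 0,"ay": 0,"az": 0,"gripper": -1},
  {"x": 0,"y": -0.02,"z": 0,"ax": 0,"ay": 0,"az": 0,"gripper": -1},
  {"x": 0,"y": -0.02,"z": 0,"ax": 0,"ay": 0,"az": 0,"gripper": -1},
  {"x": 0,"y": -0.02,"z": 0,"ax": 0,"ay": 0,"az": 0,"gripper": -1},
  {"x": 0,"y": -0.02,"z": 0,"ax": 0,"ay": 0,"az": 0,"gripper": -1},
  {"x": 0,"y": -0.02,"z": 0,"ax": 0,"ay": 0,"az": 0,"gripper": -1},
])

```text
time: 15.88
position: [0.6284, 0.1352, 0.1401]
tool_rot: [1.0, 0.026, 0.001, -0.0]
contact_force: [-0.8, 0.3, 2.1]
grip_width: 0.0003
grip_force: 0.8
```

```bash
cat > hd.py <<'E'
from h import *
s=sense();print(s['time'],s['position'],s['contact_force'])
im=get_image('scene')
for k in ('holddown_grip','holddown_hinge','foot'):
    for r in spot_point(im,k)[:1]: print(k,r['pixel'],r['conf'],p3(im,r['pixel']))
r=spot_point(im,'holddown_grip')
if r:
    p=p3(im,r[0]['pixel']); print('angle~',np.arctan2(p[2]-.046,.121-p[1]))
print('dot',[(np.round(r['pixel'],1),round(r['conf'],2)) for r in spot_point(im,'casting_dot')[:3]])
E
python3 hd.py
```

```text
15.875 [0.62841362 0.13520444 0.14010988] [-0.78300087  0.2890848   2.0528837 ]
holddown_grip [368.8, 278.2] 0.88 [0.63891705 0.106191   0.14128865]
holddown_hinge [376.0, 312.7] 0.75 [0.63560682 0.12371358 0.05291827]
foot [360.3, 259.2] 0.68 [0.63720293 0.08965837 0.18169645]
angle~ 1.4166176848858802
dot [(array([ 94.5, 316. ]), 0.93), (array([248.9, 179.7]), 0.87), (array([294.4, 321.8]), 0.56)]
```

Emit:
jog_arm([
  {"x": 0,"y": -0.02,"z": 0,"ax": 0,"ay": 0,"az": 0,"gripper": -1},
  {"x": 0,"y": -0.02,"z": 0,"ax": 0,"ay": 0,"az": 0,"gripper": -1},
  {"x": 0,"y": -0.02,"z": 0,"ax": 0,"ay": 0,"az": 0,"gripper": -1},
  {"x": 0,"y": -0.02,"z": 0,"ax": 0,"ay": 0,"az": 0,"gripper": -1},
  {"x": 0,"y": 0,"z": 0,"ax": 0,"ay": 0,"az": 0,"gripper": -1},
])

```text
time: 16.8
position: [0.6281, 0.1022, 0.1393]
tool_rot: [1.0, 0.025, 0.0, 0.0]
contact_force: [0.3, -0.3, -0.4]
grip_width: 0.0003
grip_force: 0.0
```

```bash
python3 hd.py
```

```text
16.8 [0.62812841 0.10218423 0.13929429] [ 0.30894729 -0.28858329 -0.44865206]
holddown_grip [357.1, 281.3] 0.89 [0.64027683 0.08661641 0.13226915]
holddown_hinge [374.7, 311.9] 0.7 [0.63583298 0.12125533 0.05491291]
foot [338.3, 263.0] 0.51 [0.63797686 0.05301499 0.16865096]
angle~ 1.1915303803595272
dot [(array([ 94.2, 315.3]), 0.81), (array([251.6, 179.8]), 0.66), (array([297.8, 320.6]), 0.65)]
```

Emit:
jog_arm([
  {"x": 0,"y": -0.02,"z": 0,"ax": 0,"ay": 0,"az": 0,"gripper": -1},
  {"x": 0,"y": -0.02,"z": 0,"ax": 0,"ay": 0,"az": 0,"gripper": -1},
  {"x": 0,"y": 0,"z": 0,"ax": 0,"ay": 0,"az": 0,"gripper": -1},
  {"x": 0,"y": 0,"z": 0,"ax": 0,"ay": 0,"az": 0,"gripper": -1},
  {"x": 0,"y": 0,"z": 0,"ax": 0,"ay": 0,"az": 0,"gripper": -1},
  {"x": 0,"y": 0,"z": 0,"ax": 0,"ay": 0,"az": 0,"gripper": -1},
  {"x": 0,"y": 0,"z": 0,"ax": 0,"ay": 0,"az": 0,"gripper": -1},
  {"x": 0,"y": 0,"z": 0,"ax": 0,"ay": 0,"az": 0,"gripper": -1},
])

```text
time: 18.1
position: [0.628, 0.0876, 0.1393]
tool_rot: [1.0, 0.026, -0.0, -0.0]
contact_force: [0.5, -0.3, 0.2]
grip_width: -0.0002
grip_force: 0.0
```

```bash
python3 hd.py
```

```text
18.1 [0.62796317 0.08762147 0.13930659] [ 0.50335227 -0.27073424  0.17263306]
holddown_grip [330.4, 311.2] 0.56 [0.64220451 0.04130175 0.05068791]
holddown_hinge [376.5, 309.9] 0.78 [0.63034585 0.12409207 0.05475099]
foot [303.3, 314.8] 0.46 [ 0.64564431 -0.00846965  0.03648579]
angle~ 0.05875305735903243
dot [(array([250.5, 183.5]), 0.96), (array([295.7, 320.5]), 0.94), (array([ 94.1, 315.7]), 0.8)]
```

It sank by itself. I retreat and check.

Emit:
jog_arm([
  {"x": 0,"y": 0.05,"z": 0.1,"ax": 0,"ay": 0,"az": 0,"gripper": -1},
  {"x": -0.05,"y": 0.1,"z": 0.1,"ax": 0,"ay": 0,"az": 0,"gripper": -1},
  {"x": -0.1,"y": 0.1,"z": 0.1,"ax": 0,"ay": 0,"az": 0,"gripper": -1},
  {"x": -0.1,"y": 0.1,"z": 0,"ax": 0,"ay": 0,"az": 0,"gripper": -1},
  {"x": 0,"y": 0,"z": 0,"ax": 0,"ay": 0,"az": 0,"gripper": -1},
  {"x": 0,"y": 0,"z": 0,"ax": 0,"ay": 0,"az": 0,"gripper": -1},
  {"x": 0,"y": 0,"z": 0,"ax": 0,"ay": 0,"az": 0,"gripper": -1},
  {"x": 0,"y": 0,"z": 0,"ax": 0,"ay": 0,"az": 0,"gripper": -1},
])

```text
time: 19.4
position: [0.5325, 0.2227, 0.255]
tool_rot: [1.0, 0.025, -0.0, -0.0]
contact_force: [0.3, -1.0, -0.0]
grip_width: -0.0
grip_force: 0.0
```

```bash
python3 hd.py
python3 - <<'E'
from h import *
sc=get_image('scene'); save('s9.png',cv2.resize(sc['frame'][260:350,270:390],(800,600),interpolation=cv2.INTER_CUBIC))
E
```

```text
19.4 [0.53248293 0.22268191 0.2549652 ] [ 0.30015011 -0.98148677 -0.04772624]
holddown_grip [328.8, 309.2] 0.69 [0.64219338 0.0383193  0.05557036]
holddown_hinge [375.0, 309.9] 0.69 [0.63135445 0.12140797 0.05541213]
foot [300.9, 312.6] 0.63 [ 0.64340015 -0.01328731  0.03924959]
angle~ 0.11523800482430377
dot [(array([ 95.1, 315.7]), 0.97), (array([251.5, 180.2]), 0.94), (array([298.4, 321.4]), 0.71)]
```

View pics/s9.png

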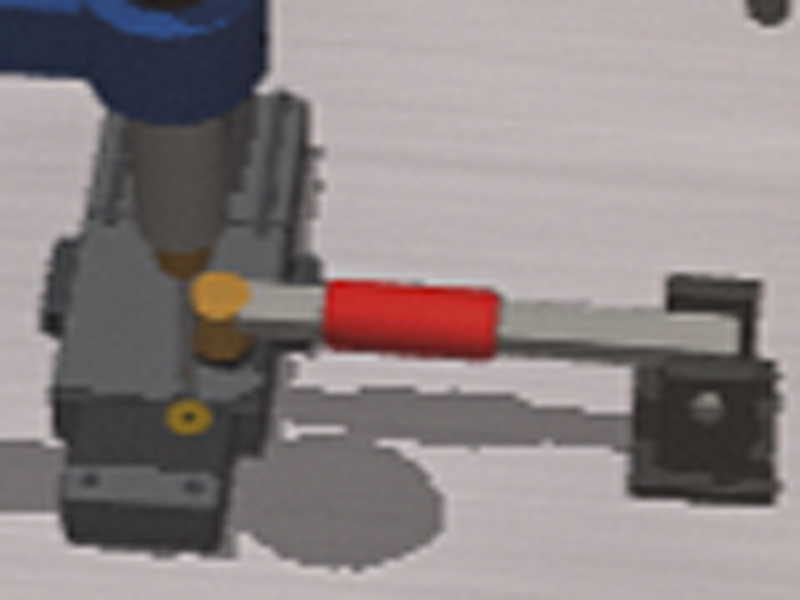

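s9 shows the arm level with its foot on the casting at crop (222,345), and the dot unmoved under the bit at crop (188,416). I hand the job in.

```bash
python3 -c "
from plant import *
print(close_job())"
```

```text
the job is handed in; nothing more can be done
None
```

I slid the casting until its dot was under the bit (within about 1 mm by both cameras), swung the hold-down so its foot rests on the casting, and backed the robot clear; the job is handed in, but no verdict came back.

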